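Start a watch leak test

TASK

Start the leak test on the watch in the tester: with the closed fingers, push the tester's blue-framed cover down until it is fully shut, then press the raised, white-marked end of the black rocker on the control station right down to on, and then press the green start key fully down and let it come up again. Keep to this order, do not press the red or the yellow key, and only push: do not grip the cover or lift it from below, and leave the loose things around where they are.

Things in the scene. Friction and masses are not known exactly. Their poses are not given: they have to be found in the camera images.
- tester: Leak tester, a white and aluminium box 170 (x) x 160 (y) x 75 mm high, fixed to the bench, with a watch already inside; origin at the centre of its underside, z up, its front (the cover's free side) faces its own -x, the hinge runs along its far +x side.
- cover_hinge (a point): Middle of the cover's hinge line (which runs along the tester's y), 80 mm above the bench; does not move.
- cover_edge (a point): Point on the outer (upper) face of the cover, at the middle of its width, 12 mm in from its free edge, on the orange mark; moves with the cover. The cover is a flat blue-framed clear panel, 165 mm from hinge line to free edge, 160 mm wide, 10 mm thick, its outer face 5 mm above the hinge line when shut.
- cover (a joint): Angle of the cover in rad: 0 = fully shut (lying level on the tester), grows as the free edge rises; it starts 0.45 to 0.9 open, leaning up towards the tester's front. A stiff hinge: it stays where it is left and goes down under about 1 to 5 N pressed on its outer face. Its underside (15 mm in from the edges) is called cover_c1 in the rules.
- station: Control station, a grey box 180 (x) x 220 (y) x 50 mm high, fixed to the bench; origin at the centre of its underside, z up. Its level top carries four modules in a 2 x 2 pattern, 80 mm apart along its x and 104 mm along its y: a rocker, a green, a red and a yellow key. Which is where varies. The modules are turned with the station.
- rocker_on (a point): Point on the upper face of the black rocker at its 'on' end (white bar), 24 mm from the pivot; moves with the rocker. Off, this end stands raised (about 78 mm above the bench); on, it has gone down 10 mm.
- rocker_base: White plate 72 (x) x 40 (y) x 8 mm that carries the rocker, fixed on the station; origin at the centre of its underside, 50 mm above the bench, under the pivot. The rocker is a flat black paddle 60 (along the station's x) x 27 mm, 8 mm thick, its pivot line along the station's y in its middle, 69 mm above the bench; the 'on' end is the one towards the station's +x. Two small white cheeks beside the pivot reach the same height.
- rocker (a joint): Rocker angle in rad: 0 = off (start), 0.44 = fully on. A stiff rocker: it stays where it is left, so press it right to its stop. Moves under about 2 to 5 N on the raised end.
- start_key_top (a point): Centre of the top face of the green start key, a round spring key 28 mm across in a white collar 44 mm across; top 68 mm above the bench when free, the collar's top 62 mm. Moves with the key.
- start_key (a joint): Green key's travel in m: 0 = free, 0.006 = fully down; it springs back. Fully down takes about 5 N.
- stop_key_top (a point): Centre of the top face of the red stop key, same size and make as the green one. Not to be pressed.
- stop_key (a joint): Red key's travel in m: 0 = free, 0.006 = fully down.
- vent_key_top (a point): Centre of the top face of the yellow vent key, same size and make as the green one. Not to be pressed.
- vent_key (a joint): Yellow key's travel in m: 0 = free, 0.006 = fully down.
- loupe: Black eyepiece loupe, upright, 40 mm across, 40 mm tall; loose, to be left alone. Origin at the centre of its underside.
- jar: Small round glass jar with metal lid, 36 mm across, 42 mm tall; loose, to be left alone. Origin at the centre of its underside.
- phone: Phone lying flat, 150 x 73 x 9 mm; loose, to be left alone. Origin at the centre of its underside.
- screwdriver: Blue-handled screwdriver, 130 mm, lying flat; loose, to be left alone. Origin at the underside near its middle.
- bottle: Amber bottle with white cap, 44 mm across, 95 mm tall; loose, to be left alone. Origin at the centre of its underside.

How it is judged (in metres and radians):
On the way, in this order (a step that is already met when the one before it is completed fails the run):
1. the cover is pushed fully shut (value of joint cover below 0.04 rad), for 0.1 s.
2. the rocker is pressed over to on, with the cover shut (value of joint rocker above 0.36 rad and value of joint cover below 0.04 rad), for 0.1 s.
3. the green key is pressed down, with the rocker on and the cover shut (all of step 2 and value of joint start_key above 0.0045 m), for 0.05 s.
At the end, for the whole second after the job is handed in: The cover is shut (within 0.04 rad), the rocker is on (above 0.36 rad), all three keys are up again (within 1.5 mm) and every loose thing is within 30 mm of where it stood (all of step 2 and value of joint each of start_key, stop_key, vent_key below 0.0015 m and distance of each of loupe, jar, phone, screwdriver, bottle from where it was at the start of the episode below 0.03 m); the robot touches nothing.
It fails at once if the rocker is switched on while the cover is not shut (value of joint rocker above 0.25 rad and value of joint cover above 0.06 rad).
It fails at once if the green key is pressed while the cover is not shut or the rocker is off (value of joint start_key above 0.003 m and (value of joint cover above 0.06 rad or value of joint rocker below 0.3 rad)).
It fails at once if the red or the yellow key is pressed (value of joint any of stop_key, vent_key above 0.003 m).
It fails at once if the cover is lifted or gripped: its underside is pushed by the fingers, or it is swung far open (contact force between the fingers and cover_c1 above 1 N or value of joint cover above 1.05 rad).
It fails at once if a loose thing is lifted, carried or knocked more than 30 mm away (distance of any of loupe, jar, phone, screwdriver, bottle from where it was at the start of the episode above 0.03 m).
It also fails if it takes over 51 s, if anything falls off the work surface, if the arm or the gripper's body presses on something with over 40 N, if the wrist force passes 120 N, or if a joint passes its speed limit or range.

ROBOT

A 6-joint arm with a two-finger parallel gripper is mounted at the origin on the work surface. World frame = base frame: x ahead of the robot, y to its left, z up, the work surface at z = 0. Lengths are in m, angles in degrees, forces in N, time in s.
With the tool pointing down it reaches from about 0.4 to 0.825 m from the base axis. Payload 7 kg.
Tool frame: the origin (TCP) lies on the centre line of the jaws, within the pads' length; the fingertips stand 19 mm ahead of it and the grasp point (between the pads) is the TCP; z points along the fingers, y is the line along which they close (so a half turn about z gives the same grasp; the last joint's range is limited). The gripper opens to 88 mm and grips with 3 to 60 N. Pads are 19 mm wide; open, the fingers measure 130 mm over their backs; the gripper's body (78 mm by 193 mm) begins 47 mm behind the grasp point.
Start: joints at [-49.784, 20.546, 0.682, 0, -70.136, -16.507], TCP at [0.271, -0.618, 0.246] pointing down, gripper open.
Joint ranges: [-176.03, 176.03], [-82.01, 121.73], [-58.28, 71.71], [-173.87, 95.51], [-174.79, -0.11], [-173.66, 173.66]. Speed limits (degrees/s): [136.94, 136.94, 172.46, 180, 180, 180].

INTERFACE

Orientations are given as [roll, pitch, yaw] about the fixed x, y, z axes, in that order (R = Rz(yaw) Ry(pitch) Rx(roll)).
In Python, from plant import get_state, capture, close_job gives the robot as it stands.
- The arm moves only by the tool apply_moves, never from a script. Its argument "targets" is a list of rows, each a list of 7 numbers: the opening, from 0 (shut) to 1 (fully open), then the shift along the tool's x, y, z normalised to -1 to 1, where 1 is 1000 mm, then the turn, a rotation vector about the tool's x, y, z normalised to -1 to 1, where 1 is 90 degrees. In form: [[claw, tx, ty, tz, ax, ay, az], ...]. A call has 1 to 20 rows; each row shifts and turns the commanded pose from where the row before left it, along the tool's axes as they then stand; what a row does not reach is not made up. A row lasts 1/12 s, in which the tool goes at most 41.7 mm and 7.16 degrees, less where a joint would pass 70% of its speed; a pose out of reach is approached as far as the arm can. A call with a number of a shift or a turn outside -1 to 1 is refused whole. A call with a gripper value outside its range is refused whole. The fingers move at their own pace and stop on an object; "newtons" is the grip in N (left out, the last holds). Time passes only in rows, so rows that do not move let the fingers close. It gives the time, the measured TCP pose, the force, the opening and the grip force at its end, in the units of the state.
- get_state(): the state, without advancing time (a new reading comes with each control period).
- capture(name): name is "side" or "top" or "wrist"; returns a dict with "frame" (420x560x3 uint8, red, green, blue), "range_z" (420x560 float32, m along the optical axis (not along the pixel's ray), 0 where there is no reading), "camera_matrix" (3x3 intrinsics, pixels), "T" (4x4, takes a point from camera to world coordinates). Camera axes: x right, y down, z forward; pixel columns grow to the right and rows downward; lengths in m; the calibration is good to about 2 mm. A picture is of the moment at which its call begins.
- close_job(): hands the job in; it is judged then, once.
The state is a dict: "time_s": time; "joints": joint angles; "qd": joint speeds; "joint_torque": joint torques, N m; "tcp_pos": TCP position; "eef_rot": TCP orientation; "contact_force": force on the tool from outside, world axes, zero at the start; "moment": the same for the moment, N m; "gripper_width": finger opening in m; "gripper_force": force on a finger pad.
Only numpy, scipy, OpenCV 4.12 (cv2) and the standard library are available. Lean on these libraries where they do the work, as an engineer would, in place of code of your own. Each camera call takes 0.05 s, during which the arm holds its last target. There are 200 camera calls.

## Working session

There is one attempt and no reset: what is moved stays moved. The work goes in short steps, Python scripts to look and compute and a tool call to move; the robot and the scene stay as the last step left them, time stands still between calls to the robot, and variables do not carry over. Pictures are saved under pics/ and viewed, at most 10 in all, crops included, and the job is handed in when it is done.

Besides the shell and the picture viewer there is one more tool, called after "Request:" in YAML: its name, and indented under it one key for each argument. apply_moves: Moves the arm, as the interface text tells. Scaled input: -1 to 1 covers 1000 mm each way for a shift and 90 degrees each way for a turn. Its arguments: {"type":"object","properties":{"targets":{"type":"array","items":{"type":"array","items":{"type":"number"}}},"newtons":{"type":"number"}},"required":["targets"]}

```bash
mkdir -p pics; ls; python3 - <<'E'
from plant import *
import cv2,numpy as np
s=get_state();print({k:np.round(v,3).tolist() for k,v in s.items()})
for n in("top","side"):
    c=capture(n);np.savez(f"{n}0.npz",**c);cv2.imwrite(f"pics/{n}0.png",c["frame"][:,:,::-1])
    print(c["camera_matrix"],c["T"].round(3))
E
```

```text
pics
{'time_s': 0.0, 'joints': [-49.785, 20.593, 0.635, -0.02, -70.136, -16.506], 'qd': [0.088, 0.031, -0.129, 0.049, -0.075, 0.015], 'joint_torque': [0.002, -58.271, 29.305, 6.997, 0.007, -0.0], 'tcp_pos': [0.271, -0.618, 0.245], 'eef_rot': [179.905, -0.008, -156.298], 'contact_force': [-0.312, -0.481, -0.566], 'moment': [0.014, -0.008, -0.02], 'gripper_force': 0.0, 'gripper_width': 0.088}
[[426.73882324   0.         275.99179866]
 [  0.         426.73882324 220.2878741 ]
 [  0.           0.           1.        ]] [[-2.800e-02 -9.830e-01  1.790e-01  3.370e-01]
 [-1.000e+00  2.800e-02 -4.000e-03  0.000e+00]
 [-1.000e-03 -1.790e-01 -9.840e-01  1.221e+00]
 [ 0.000e+00  0.000e+00  0.000e+00  1.000e+00]]
[[518.24429957   0.         279.99595132]
 [  0.         518.24429957 210.93697232]
 [  0.           0.           1.        ]] [[-0.719 -0.394  0.572 -0.24 ]
 [-0.694  0.398 -0.599  0.811]
 [ 0.008 -0.829 -0.56   0.857]
 [ 0.     0.     0.     1.   ]]
```

View pics/top0.png

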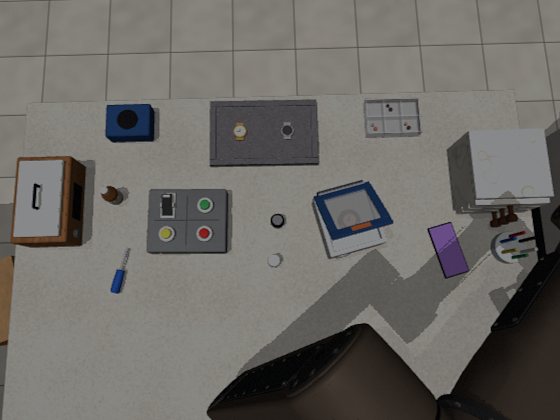

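View pics/side0.png

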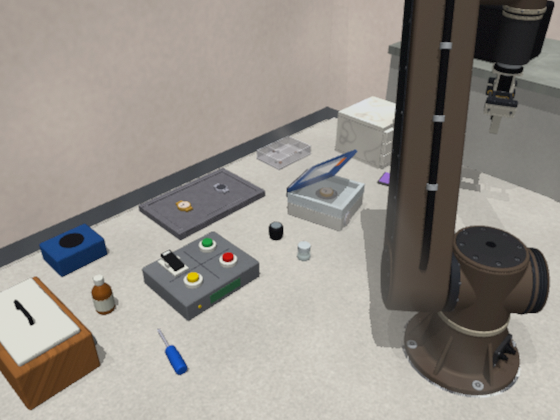

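The top picture shows the tester at about (350,218), with its orange mark at (361,226). On the station the rocker is at (167,206), green at (205,205), yellow at (166,233) and red at (204,233).

```bash
cat > h.py <<'E'
import numpy as np,cv2
def load(n): return dict(np.load(n))
def cloud(c):
    K=c["camera_matrix"];z=c["range_z"];v,u=np.mgrid[:z.shape[0],:z.shape[1]]
    p=np.stack([(u-K[0,2])/K[0,0]*z,(v-K[1,2])/K[1,1]*z,z],-1)
    return p@c["T"][:3,:3].T+c["T"][:3,3]
def blobs(c,lo,hi,box=None,minA=8):
    h=cv2.cvtColor(c["frame"],cv2.COLOR_RGB2HSV);m=cv2.inRange(h,lo,hi)
    if box: b=np.zeros_like(m);b[box[1]:box[3],box[0]:box[2]]=1;m=m*b
    n,l,s,ce=cv2.connectedComponentsWithStats(m);P=cloud(c)
    return [(ce[i].round(1).tolist(),int(s[i,4]),np.median(P[l==i],0).round(4).tolist(),l==i) for i in range(1,n) if s[i,4]>=minA]
E
python3 - <<'E'
from h import *
for n,box in(("top0.npz",None),("side0.npz",None)):
    c=load(n)
    for nm,lo,hi in(("green",(50,120,60),(75,255,255)),("red",(0,180,90),(4,255,255)),("yellow",(22,150,100),(32,255,255)),("orange",(5,170,120),(15,255,255)),("blue",(105,130,50),(118,255,255))):
        print(n,nm,[b[:3] for b in blobs(c,lo,hi,minA=30)])
c=load("top0.npz");P=cloud(c)
f=c["frame"][:,:,::-1]
a=cv2.resize(f[185:260,140:235],None,fx=4,fy=4,interpolation=2);b=cv2.resize(f[175:265,305:400],None,fx=4,fy=4,interpolation=2)
s=load("side0.npz")["frame"][:,:,::-1];d=cv2.resize(s[145:230,280:370],None,fx=4,fy=4,interpolation=2);e=cv2.resize(s[225:315,135:265],None,fx=3,fy=3,interpolation=2)
o=np.zeros((600,800,3),np.uint8)
for im,y,x in((a,0,0),(b,0,400)):
    im=im[:300,:400];o[y:y+im.shape[0],x:x+im.shape[1]]=im
for im,y,x in((e,300,0),(d,300,400)):
    im=im[:300,:400];o[y:y+im.shape[0],x:x+im.shape[1]]=im
cv2.imwrite("pics/z0.png",o)
# station top rectangle
def rect(box,zl,zh):
    Q=P[box[1]:box[3],box[0]:box[2]].reshape(-1,3);Q=Q[(Q[:,2]>zl)&(Q[:,2]<zh)]
    r=cv2.minAreaRect(Q[:,:2].astype(np.float32));print(len(Q),r,Q[:,2].mean())
rect((140,180,235,262),.04,.056);rect((305,175,400,265),.06,.0775)
E
```

```text
top0.npz green [([204.2, 204.0], 66, [0.598, 0.1923, 0.0712])]
top0.npz red [([203.5, 232.6], 61, [0.5181, 0.1932, 0.0709])]
top0.npz yellow [([165.4, 232.8], 64, [0.5201, 0.2969, 0.0713])]
top0.npz orange [([360.7, 226.0], 61, [0.5079, -0.2147, 0.1737])]
top0.npz blue [([127.8, 120.2], 1043, [0.8545, 0.4129, 0.0547]), ([351.8, 211.0], 1160, [0.549, -0.1934, 0.1423]), ([117.2, 281.3], 192, [0.3966, 0.4409, 0.0227])]
side0.npz green [([206.8, 242.0], 72, [0.5935, 0.1988, 0.0736]), ([224.8, 290.3], 179, [0.4702, 0.2498, 0.0259])]
side0.npz red [([227.5, 256.7], 76, [0.514, 0.2007, 0.0732])]
side0.npz yellow [([192.4, 276.6], 94, [0.5163, 0.3034, 0.073])]
side0.npz orange [([98.3, 290.3], 58, [0.6315, 0.4756, 0.07])]
side0.npz blue [([342.8, 161.6], 109, [0.4967, -0.2181, 0.177]), ([294.2, 186.5], 54, [0.5893, -0.1119, 0.0992]), ([73.1, 250.1], 1866, [0.8184, 0.4372, 0.0539]), ([175.8, 359.9], 345, [0.3873, 0.4513, 0.0245])]
4039 ((0.5596873760223389, 0.24674654006958008), (0.22145310044288635, 0.18100962042808533), 88.56779479980469) 0.049595214273957515
561 ((0.54929518699646, -0.20301836729049683), (0.1822476089000702, 0.16056545078754425), 14.134799003601074) 0.07262713323174312
```

View pics/z0.png

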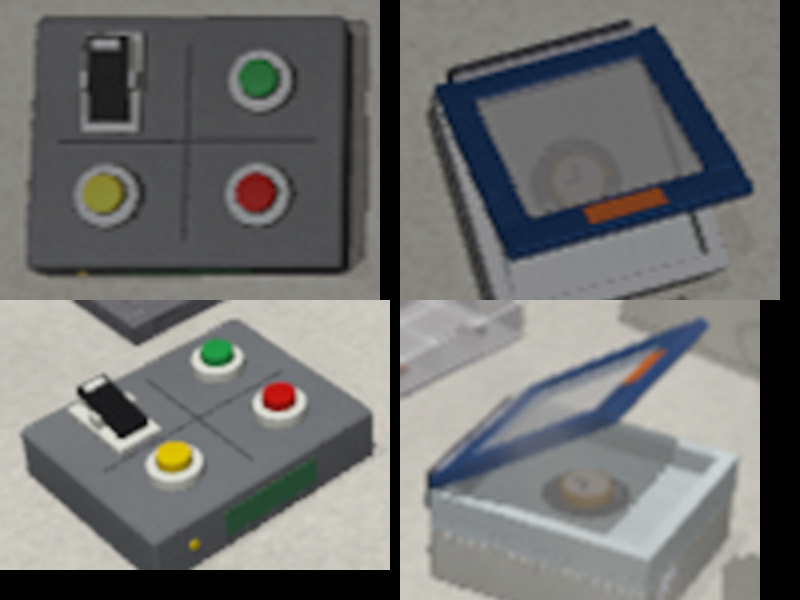

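In the crops, the rocker's white mark is at its upper end (world +x). The cover's free edge with the orange mark faces the robot, and the tester is turned about +15°.

```bash
cat >> h.py <<'E'
from scipy.spatial.transform import Rotation as R
def go(s,tcp,yaw):
    "tool-frame shift (norm.) and rotvec(norm.) from the measured pose to tcp, tool down at yaw"
    A=R.from_euler("xyz",s["eef_rot"],degrees=True);B=R.from_euler("xyz",[180,0,yaw],degrees=True)
    t=A.inv().apply(np.array(tcp)-s["tcp_pos"]);r=(A.inv()*B).as_rotvec()/(np.pi/2)
    print("shift",t.round(4),"turn",r.round(4),"rows>=",np.linalg.norm(t)/.0417,np.linalg.norm(r)*90/7.16)
E
python3 - <<'E'
from h import *
from plant import get_state
c=load("top0.npz")
bl=[b for b in blobs(c,(105,130,50),(118,255,255),minA=300) if 300<b[0][0]<400][0]
m=cv2.erode(bl[3].astype(np.uint8),np.ones((3,3)))>0
Q=cloud(c)[m];
for _ in range(3):
    ce=Q.mean(0);u,s,v=np.linalg.svd(Q-ce,full_matrices=False);n=v[2]*np.sign(v[2,2]);d=(Q-ce)@n;Q=Q[abs(d)<.006]
print("n",n.round(3),"open",np.arccos(n[2]),"yaw",np.degrees(np.arctan2(n[1],n[0])),len(Q))
o=[b for b in blobs(c,(5,170,120),(15,255,255),minA=30)][0][2];o=np.array(o)
th=np.arccos(n[2]);ax=np.array([np.cos(np.radians(15)),np.sin(np.radians(15))])
h=o[:2]+ax*(.153*np.cos(th)-.005*np.sin(th));print("hinge",h,"zorange pred",.08+.153*np.sin(th)+.005*np.cos(th))
r=cv2.minAreaRect(cloud(c)[bl[3]][:,:2].astype(np.float32));print(r)
p=h-ax*.113
print(p);go(get_state(),[p[0],p[1],.27],-165)
P=cloud(c)
for u,v in((277,220),(274,260),(112,195)):print(P[v,u])
E
```

```text
n [0.677 0.13  0.724] open 0.7611391984384217 yaw 10.833540374987694 56
hinge [ 0.61157381 -0.18692069] zorange pred 0.18915150329430844
((0.5105040073394775, -0.11796438694000244), (0.17316068708896637, 0.38187292218208313), 31.277128219604492)
[ 0.50242419 -0.21616724]
shift [-0.3731  0.2747 -0.0249] turn [ 0.0009 -0.0002  0.0967] rows>= 11.126919306308396 1.2154163382197705
[ 0.55330761 -0.00779917  0.03988208]
[0.44107299 0.00373186 0.04061102]
[0.6323109  0.44907687 0.0658489 ]
```

Request:
apply_moves:
  targets:
    - [0,-0.033,0.0226,-0.002,0,0,0]
    - [0,-0.033,0.0226,-0.002,0,0,0]
    - [0,-0.033,0.0226,-0.002,0,0,0]
    - [0,-0.033,0.0226,-0.002,0,0,0]
    - [0,-0.033,0.0226,-0.002,0,0,0]
    - [0,-0.033,0.0226,-0.002,0,0,0]
    - [0,-0.033,0.0226,-0.002,0,0,0]
    - [0,-0.033,0.0226,-0.002,0,0,0]
    - [0,-0.033,0.0226,-0.002,0,0,0]
    - [0,-0.033,0.0226,-0.002,0,0,0]
    - [0,-0.033,0.0226,-0.002,0,0,0]
    - [0,-0.033,0.0226,-0.002,0,0,0]
    - [0,0,0,0,0,0,0.048]
    - [0,0,0,0,0,0,0.048]
    - [0,0,0,0,0,0,0]
    - [0,0,0,0,0,0,0]
    - [0,0,0,0,0,0,0]
  newtons: 10

```text
time_s: 1.52
tcp_pos: [0.5246, -0.2108, 0.2694]
eef_rot: [180.0, -0.0, -164.8]
contact_force: [0.5, 0.4, -0.4]
gripper_width: 0.0005
gripper_force: 0.0
```

```bash
python3 - <<'E'
from h import *
from plant import *
s=get_state();print({k:np.round(v,3).tolist() for k,v in s.items()})
w=capture("wrist");d=capture("side");np.savez("w1.npz",**w)
o=np.zeros((420,800,3),np.uint8);o[:,:560]=w["frame"][:,:,::-1];e=d["frame"][60:240,280:400,::-1];e=cv2.resize(e,(240,360));o[:360,560:]=e
cv2.imwrite("pics/w1.png",o)
P=cloud(w)
for b in blobs(w,(5,170,90),(15,255,255),minA=30):
    q=P[b[3]];print(b[:3]); 
for b in blobs(w,(105,130,40),(120,255,255),minA=300):
    Q=P[cv2.erode(b[3].astype(np.uint8),np.ones((7,7)))>0]
    for _ in range(4):
        ce=np.median(Q,0);u,S,v=np.linalg.svd(Q-Q.mean(0),full_matrices=False);n=v[2]*np.sign(v[2,2]);Q=Q[abs((Q-ce)@n)<.004]
    print(b[:3],n.round(3),"open",np.arccos(n[2]),np.degrees(np.arctan2(n[1],n[0])),len(Q))
E
```

```text
{'time_s': 1.517, 'joints': [-2.057, 9.406, -11.295, -0.001, -69.323, -72.768], 'qd': [-0.42, -0.068, 0.124, 0.018, 0.008, -0.515], 'joint_torque': [0.369, -42.448, 29.099, 6.923, -0.061, -0.041], 'tcp_pos': [0.525, -0.211, 0.269], 'eef_rot': [179.992, -0.023, -164.825], 'contact_force': [0.543, 0.447, -0.425], 'moment': [-0.054, -0.004, -0.02], 'gripper_force': 0.0, 'gripper_width': 0.0}
([281.1, 198.9], 782, [0.5076, -0.2133, 0.1734])
([279.2, 207.6], 7057, [0.5115, -0.2206, 0.1718]) [0.556 0.137 0.82 ] open 0.6093571323922594 13.900765468580637 3592
```

View pics/w1.png

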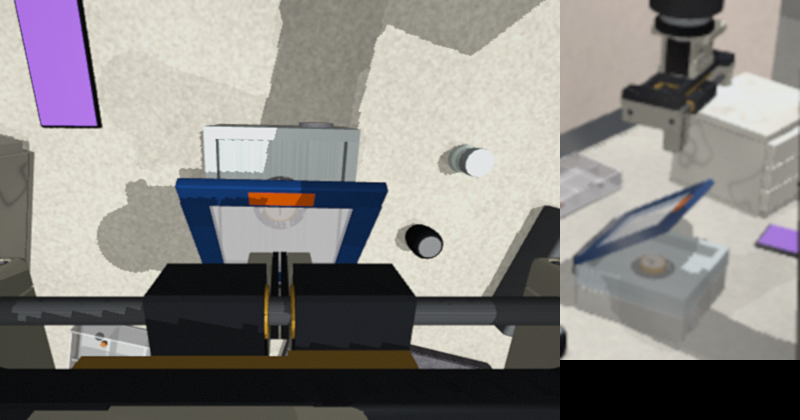

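The wrist picture shows the orange mark at (281,199), and the cover is open by 0.61 rad. The fingers are above the cover just inboard of the mark, so I'll push down along the arc.

Request:
apply_moves:
  targets:
    - [0,0,0,0.027,0,0,0]
    - [0,0,0,0.027,0,0,0]
    - [0,0,0,0.027,0,0,0]
    - [0,0.0025,0,0.0058,0,0,0]
    - [0,0.0025,0,0.0058,0,0,0]
    - [0,0.0025,0,0.0058,0,0,0]
    - [0,0.0025,0,0.0058,0,0,0]
    - [0,0.0025,0,0.0058,0,0,0]
    - [0,0.0025,0,0.0058,0,0,0]
    - [0,0.0013,0,0.0058,0,0,0]
    - [0,0.0013,0,0.0058,0,0,0]
    - [0,0.0013,0,0.0058,0,0,0]
    - [0,0.0013,0,0.0058,0,0,0]
    - [0,0.0013,0,0.0058,0,0,0]
    - [0,0.0013,0,0.0058,0,0,0]
    - [0,0.0013,0,0.0058,0,0,0]
    - [0,0,0,0,0,0,0]

```text
time_s: 3.03
tcp_pos: [0.5008, -0.2166, 0.1117]
eef_rot: [179.9, -0.1, -164.9]
contact_force: [0.2, 0.3, -0.1]
gripper_width: 0.0004
gripper_force: 0.0
```

Request:
apply_moves:
  targets:
    - [0,0,0,0.003,0,0,0]
    - [0,0,0,0.003,0,0,0]
    - [0,0,0,0.002,0,0,0]
    - [0,0,0,0.001,0,0,0]
    - [0,0,0,0.001,0,0,0]
    - [0,0,0,0,0,0,0]

```text
time_s: 3.53
tcp_pos: [0.5016, -0.2168, 0.1042]
eef_rot: [-180.0, 0.0, -164.9]
contact_force: [-2.8, 1.5, 10.0]
gripper_width: 0.0004
gripper_force: 5.0
```

```bash
python3 - <<'E'
from h import *
from plant import *
w=capture("wrist");d=capture("side");t=capture("top")
o=np.zeros((420,800,3),np.uint8);o[:,:560]=w["frame"][:,:,::-1];o[:300,560:]=cv2.resize(d["frame"][110:235,280:380,::-1],(240,300));cv2.imwrite("pics/w2.png",o)
P=cloud(w)
for b in blobs(w,(5,170,60),(15,255,255),minA=30): print(b[:3])
for b in blobs(t,(5,170,60),(15,255,255),minA=10): print("top",b[:3])
E
```

```text
([284.4, 226.0], 2072, [0.478, -0.2198, 0.0858])
top ([109.7, 194.5], 82, [0.6313, 0.4533, 0.0664])
```

View pics/w2.png

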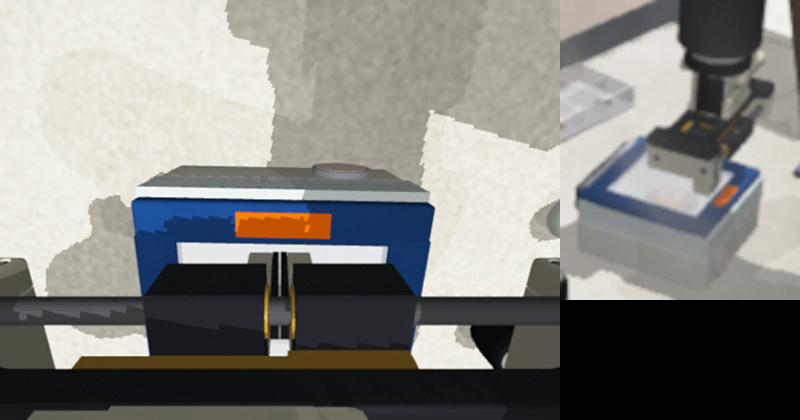

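The cover is shut: the orange mark is at (284,226), z 0.086, and the fingers hold it with 10 N. I'll press a touch more, then lift and go over to the rocker.

Request:
apply_moves:
  targets:
    - [0,0,0,0.001,0,0,0]
    - [0,0,0,0,0,0,0]
    - [0,0,0,0,0,0,0]
    - [0,0,0,-0.01,0,0,0]
    - [0,0,0,-0.04,0,0,0]
    - [0,0,0,-0.041,0,0,0]
    - [0,0,0,0,0,0,0]

```text
time_s: 4.27
tcp_pos: [0.5057, -0.2179, 0.2015]
eef_rot: [-179.6, 0.6, -164.8]
contact_force: [1.9, 0.8, 1.7]
gripper_width: 0.0002
gripper_force: 0.0
```

Request:
apply_moves:
  targets:
    - [0,-0.018,0.033,0,0,0,0]
    - [0,-0.018,0.033,0,0,0,0]
    - [0,-0.018,0.033,0,0,0,0]
    - [0,-0.018,0.033,0,0,0,0]
    - [0,-0.018,0.033,0,0,0,0]
    - [0,-0.018,0.033,0,0,0,0]
    - [0,-0.018,0.033,0,0,0,0]
    - [0,-0.018,0.033,0,0,0,0]
    - [0,-0.018,0.033,0,0,0,0]
    - [0,-0.018,0.033,0,0,0,0]
    - [0,-0.018,0.033,0,0,0,0]
    - [0,-0.018,0.033,0,0,0,0]
    - [0,-0.018,0.033,0,0,0,0]
    - [0,-0.018,0.033,0,0,0,0]
    - [0,0,0,0,0,0,0.045]
    - [0,0,0,0,0,0,0.045]
    - [0,0,0,0,0,0,0.045]
    - [0,0,0,0,0,0,0.045]
    - [0,0,0,0,0,0,0]
    - [0,0,0,0,0,0,0]

```text
time_s: 5.93
tcp_pos: [0.6249, 0.295, 0.1932]
eef_rot: [180.0, 0.0, 179.0]
contact_force: [-0.9, 0.2, 0.7]
gripper_width: 0.0005
gripper_force: 0.0
```

```bash
python3 - <<'E'
from h import *
from plant import *
w=capture("wrist");d=capture("side");t=capture("top");s=get_state();print(s["tcp_pos"],s["eef_rot"],s["contact_force"])
o=np.zeros((420,800,3),np.uint8);o[:,:560]=w["frame"][:,:,::-1];o[:300,560:]=cv2.resize(d["frame"][145:320,130:270,::-1],(240,300));cv2.imwrite("pics/w3.png",o)
for b in blobs(t,(5,170,60),(15,255,255),minA=10): print("top",b[:3])
for n,lo,hi in (("g",(50,120,60),(75,255,255)),("r",(0,180,90),(4,255,255)),("y",(22,150,100),(32,255,255)),("black",(0,0,0),(180,255,35))):
  for b in blobs(w,lo,hi,(120,100,460,260),minA=60): print(n,b[:3])
E
```

```text
[0.62491017 0.29480049 0.19327885] [1.79995317e+02 5.88313374e-03 1.78962418e+02] [-0.75898973 -1.44887557 -0.19863136]
top ([107.6, 196.6], 43, [0.6274, 0.4587, 0.0679])
top ([358.0, 242.1], 74, [0.4787, -0.2224, 0.0854])
g ([159.1, 180.7], 822, [0.5972, 0.196, 0.0718])
black ([281.5, 178.1], 1859, [0.5963, 0.298, 0.0722])
```

View pics/w3.png

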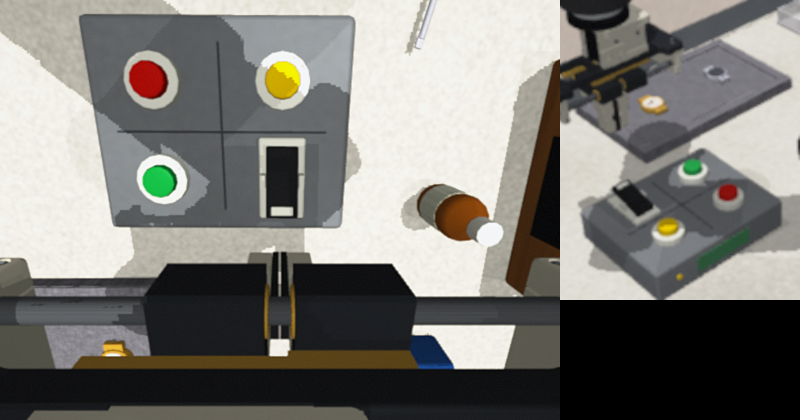

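The fingers stand over the rocker's white-marked end (282,211), and the top camera confirms the cover stayed shut. I'll press the rocker now.

Request:
apply_moves:
  targets:
    - [0,0.002,0.002,0.028,0,0,0]
    - [0,0,0,0.028,0,0,0]
    - [0,0,0,0.028,0,0,0]
    - [0,0,0,0.002,0,0,0]
    - [0,0,0,0.002,0,0,0]
    - [0,0,0,0.002,0,0,0]
    - [0,0,0,0.002,0,0,0]
    - [0,0,0,0.002,0,0,0]
    - [0,0,0,0.002,0,0,0]
    - [0,0,0,0.002,0,0,0]
    - [0,0,0,0.002,0,0,0]
    - [0,0,0,0.002,0,0,0]
    - [0,0,0,0,0,0,0]
    - [0,0,0,0,0,0,0]

```text
time_s: 7.25
tcp_pos: [0.6232, 0.2971, 0.0914]
eef_rot: [180.0, 0.0, 178.9]
contact_force: [2.1, 0.6, 2.5]
gripper_width: 0.0003
gripper_force: 1.2
```

Request:
apply_moves:
  targets:
    - [0,0,0,0.001,0,0,0]
    - [0,0,0,0.001,0,0,0]
    - [0,0,0,0.001,0,0,0]
    - [0,0,0,0,0,0,0]
    - [0,0,0,0,0,0,0]

```text
time_s: 7.67
tcp_pos: [0.6234, 0.2971, 0.0889]
eef_rot: [180.0, 0.1, 178.9]
contact_force: [1.2, -0.5, 6.5]
gripper_width: 0.0003
gripper_force: 3.1
```

Request:
apply_moves:
  targets:
    - [0,0,0,0.001,0,0,0]
    - [0,0,0,0.001,0,0,0]
    - [0,0,0,0,0,0,0]
    - [0,0,0,0,0,0,0]

```text
time_s: 8.0
tcp_pos: [0.6235, 0.2972, 0.0884]
eef_rot: [180.0, 0.1, 178.9]
contact_force: [-2.1, -0.6, 15.3]
gripper_width: 0.0002
gripper_force: 7.2
```

Request:
apply_moves:
  targets:
    - [0,0,0,-0.015,0,0,0]
    - [0,0,0,-0.04,0,0,0]
    - [0,0,0,-0.04,0,0,0]
    - [0,0.0078,-0.0345,0,0,0,0]
    - [0,0.0078,-0.0345,0,0,0,0]
    - [0,0.0078,-0.0345,0,0,0,0]
    - [0,0,0,0,0,0,0]
    - [0,0,0,0,0,0,0]

```text
time_s: 8.67
tcp_pos: [0.5963, 0.192, 0.181]
eef_rot: [-180.0, -0.1, 178.7]
contact_force: [0.5, 0.1, 0.2]
gripper_width: 0.0005
gripper_force: 0.0
```

```bash
python3 - <<'E'
from h import *
from plant import *
w=capture("wrist");d=capture("side");s=get_state();print(s["tcp_pos"],s["eef_rot"],s["contact_force"])
o=np.zeros((420,800,3),np.uint8);o[:,:560]=w["frame"][:,:,::-1];o[:300,560:]=cv2.resize(d["frame"][200:320,135:265,::-1],(240,300));cv2.imwrite("pics/w4.png",o)
for n,lo,hi in (("g",(50,120,60),(75,255,255)),("r",(0,180,90),(4,255,255))):
  for b in blobs(w,lo,hi,(50,20,500,260),minA=60): print(n,b[:3])
P=cloud(w)
for b in blobs(w,(0,0,0),(180,255,45),(300,150,460,260),minA=60):
    Q=P[cv2.erode(b[3].astype(np.uint8),np.ones((5,5)))>0];print(b[:3],np.polyfit(Q[:,0],Q[:,2],1) if len(Q)>50 else len(Q))
E
```

```text
[0.59722052 0.19390747 0.18082007] [-1.79990083e+02 -4.59231679e-02  1.78842717e+02] [-0.24052431 -0.52075214 -0.07772026]
g ([281.4, 215.5], 793, [0.5966, 0.1944, 0.0719])
r ([281.7, 116.1], 966, [0.5182, 0.1963, 0.0719])
([407.4, 211.5], 1889, [0.5942, 0.2965, 0.0745]) [-0.77413405  0.53586008]
```

View pics/w4.png

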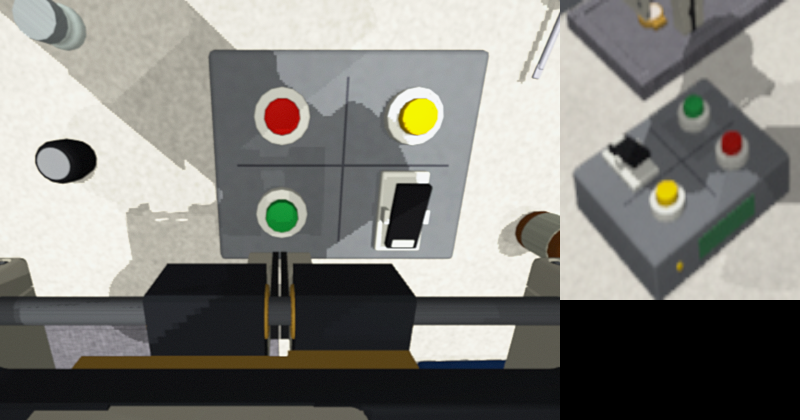

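The picture shows the rocker tipped at (407,215), with the fingers over green at (281,215). I'll check the rocker angle with a robust fit.

```bash
python3 - <<'E'
from h import *
from plant import *
from scipy.stats import theilslopes
w=capture("wrist");P=cloud(w)
Q=P[190:236,392:426].reshape(-1,3)[::3];Q=Q[(Q[:,2]>.062)&(Q[:,2]<.09)]
print(theilslopes(Q[:,2],Q[:,0]),[(round(x,3),np.median(Q[abs(Q[:,0]-x)<.004,2]).round(4)) for x in np.arange(.57,.63,.008) if (abs(Q[:,0]-x)<.004).any()])
E
```

```text
TheilslopesResult(slope=np.float64(-0.2228446806081839), intercept=np.float64(0.20693234577145936), low_slope=np.float64(-0.2280074902127152), high_slope=np.float64(-0.217815420245968)) [(np.float64(0.578), np.float64(0.078)), (np.float64(0.586), np.float64(0.0764)), (np.float64(0.594), np.float64(0.0747)), (np.float64(0.602), np.float64(0.0728)), (np.float64(0.61), np.float64(0.0713)), (np.float64(0.618), np.float64(0.0699))]
```

The slope is −0.223, so the rocker is fully on. Next is the green key.

Request:
apply_moves:
  targets:
    - [0,0,0,0.03,0,0,0]
    - [0,0,0,0.03,0,0,0]
    - [0,0,0,0.025,0,0,0]
    - [0,0,0,0.003,0,0,0]
    - [0,0,0,0.003,0,0,0]
    - [0,0,0,0.003,0,0,0]
    - [0,0,0,0.003,0,0,0]
    - [0,0,0,0.002,0,0,0]
    - [0,0,0,0.002,0,0,0]
    - [0,0,0,0,0,0,0]
    - [0,0,0,0,0,0,0]

```text
time_s: 9.73
tcp_pos: [0.5982, 0.1946, 0.0849]
eef_rot: [179.9, 0.2, 178.9]
contact_force: [-12.0, -1.6, 26.2]
gripper_width: 0.0006
gripper_force: 13.3
```

```bash
python3 - <<'E'
from h import *
from plant import *
w=capture("wrist");d=capture("side");s=get_state();print(s["tcp_pos"],s["eef_rot"],s["contact_force"],s["moment"],s["gripper_force"])
o=np.zeros((420,800,3),np.uint8);o[:,:400]=w["frame"][:,80:480,::-1];o[:400,400:]=cv2.resize(d["frame"][190:310,135:255,::-1],(400,400));cv2.imwrite("pics/w5.png",o)
for b in blobs(w,(50,120,40),(75,255,255),minA=30): print(b[:3])
E
```

```text
[0.59814418 0.19456933 0.08492499] [179.90466778   0.19276938 178.9359058 ] [-11.56652449  -1.57218734  26.64507163] [-0.25828447  4.58591687  0.01700714] 13.228195265983231
([277.6, 253.4], 367, [0.5883, 0.195, 0.0654])
```

View pics/w5.png

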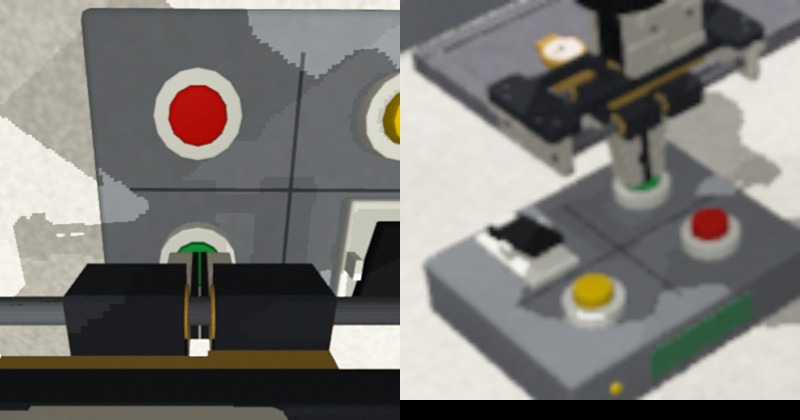

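```bash
python3 - <<'E'
from h import *
from plant import *
w=capture("wrist");P=cloud(w)
for n,lo,hi in(("g",(50,120,40),(75,255,255)),("r",(0,180,60),(4,255,255))):
  for b in blobs(w,lo,hi,minA=100):
    k=np.ones((3,3));m=b[3].astype(np.uint8);q=P[cv2.erode(m,k)>0][:,2]
    ring=(cv2.dilate(m,k,iterations=9)-cv2.dilate(m,k,iterations=4))>0;v=cv2.cvtColor(w["frame"],cv2.COLOR_RGB2HSV)
    ring&=(v[...,2]>140)&(v[...,1]<50);r=P[ring][:,2];r=r[(r>.045)&(r<.08)]
    print(n,np.percentile(q,[10,50,90]).round(4),"collar",np.percentile(r,[25,50,75]).round(4),len(r))
E
```

```text
g [0.0644 0.0653 0.0661] collar [0.0617 0.062  0.0624] 418
r [0.0711 0.072  0.0729] collar [0.0616 0.0621 0.0625] 1432
```

Green is 6.6 mm lower than the free red key, and the force has risen to 26 N, so the key is bottomed. I'll lift off.

Request:
apply_moves:
  targets:
    - [0,0,0,-0.004,0,0,0]
    - [0,0,0,-0.006,0,0,0]
    - [0,0,0,-0.03,0,0,0]
    - [0,0,0,-0.04,0,0,0]
    - [0,0,0,-0.03,0,0,0]
    - [0,0,0,0,0,0,0]
    - [0,0,0,0,0,0,0]
    - [0,0,0,0,0,0,0]

```text
time_s: 10.55
tcp_pos: [0.5975, 0.1941, 0.1907]
eef_rot: [179.9, 0.1, 178.9]
contact_force: [1.0, -0.1, 0.2]
gripper_width: 0.0006
gripper_force: 0.0
```

```bash
python3 - <<'E'
from h import *
from plant import *
from scipy.stats import theilslopes
w=capture("wrist");t=capture("top");P=cloud(w)
for n,lo,hi in(("g",(50,120,40),(75,255,255)),("r",(0,180,60),(4,255,255)),("y",(22,150,100),(32,255,255))):
  for b in blobs(w,lo,hi,(50,20,500,260),minA=100): print(n,b[:3])
for b in blobs(t,(5,170,60),(15,255,255),minA=10): print("orange",b[:3])
Q=P[(abs(P[...,0]-.598)<.022)&(abs(P[...,1]-.297)<.009)&(P[...,2]>.062)&(P[...,2]<.085)][::3];print(theilslopes(Q[:,2],Q[:,0])[0])
s=get_state();print(s["contact_force"],s["tcp_pos"],s["qd"])
E
```

```text
g ([278.3, 210.0], 740, [0.5963, 0.194, 0.0719])
r ([278.4, 113.5], 899, [0.5181, 0.1958, 0.072])
y ([409.8, 113.9], 1020, [0.5203, 0.2978, 0.0718])
orange ([357.9, 242.2], 73, [0.4786, -0.2226, 0.0855])
-0.22512867088073968
[-0.30417069  0.41866231  0.03815158] [0.59697112 0.19367294 0.18925547] [ 0.05414488  0.54400845 -0.21487811  0.15454015 -0.10592079  0.0026199 ]
```

All three keys are up, the rocker is on and the cover is shut. I'm handing the job in.

```bash
python3 -c "
from plant import *
print(close_job())"
```

```text
the job is handed in; nothing more can be done
None
```

I shut the cover, pressed the rocker fully on, then pressed the green key down and let it come up; the final camera check showed all three as required, and the job is handed in (no verdict was returned).

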